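Hang the lift-off door back on the slide cabinet

TASK

Lift the small cabinet door out of its stand and, with the door standing open at about a right angle to the cabinet front, lower both of its knuckles together fully down onto the two hinge pins of the slide cabinet; let go so that it hangs there open by itself, then swing the door shut against its stops. The slotted hinge plate has been re-adjusted, so feel gently for where the pins really are: never press or slam the door against the cabinet or the pins hard, a light push of a few newtons is enough, and leave the other things on the bench where they are.

Things in the scene. Friction and masses are not known exactly. Their poses are not given: they have to be found in the camera images.
- cabinet: Fixed grey slide cabinet, 140 deep (x) x 200 wide (y) x 150 mm high, open front with white trays. Origin: centre of its underside; x to its back (front face looks to -x, roughly at the robot), y to its left seen from the robot. Front face, left: steel hinge plate, 34 wide, 3 thick, with two lugs, each carrying one upright pin. Right: two 9.5 mm rubber stops for the closed door.
- pin_low_ref (a point): Reference for the lower pin's foot (top of its lug, 30 mm above the bench, 14 mm before the front face); fixed to the cabinet, same axes. THE REAL PIN IS NOT HERE: the plate is clamped in slots, so both pins stand 3 to 18 mm further along cabinet +y (left), different each time, not measured. x and z are exact. Find it by feel, e.g. a knuckle moved slowly sideways against the pin.
- pin_high_ref (a point): Same reference for the upper pin's foot, 85 mm above the lower, shifted by the same amount. Both pins are upright on one axis, 6 mm thick, 14 mm long, tips slightly bevelled, rigid. Lugs: 15 mm wide (y), 6 mm thick, from the plate to 7.5 mm in front of the axis; seated knuckles rest on their tops.
- stand: Fixed grey plastic stand, base 60 x 120 x 8 mm, with two rails (110 long, up to 26 mm above the bench) forming a 12 mm slot along its y, open at both ends; the door stands upright in the slot on the base. Origin: centre of the underside.
- door: Loose grey metal door, 0.2 to 0.4 kg, upright in the stand. Panel 150 wide (y), 132 high (z), 9 thick (x). Origin: middle of the panel's lower edge; -x = outer face, y towards the knuckles, z up. Closed on the cabinet its axes are parallel to the cabinet's; open at a right angle it is turned 90 degrees clockwise (from above), free edge away from the front, outer face to the cabinet's left.
- door_grip (a point): Middle of the door's lifting tab, where to grip it: 44 wide (door y), 9 thick (door x), in the panel's plane, standing 32 mm above the middle of the panel's top edge. The point is 148 mm above the panel's lower edge, 16 mm below the tab's top. Axes as the door's.
- knuckle_low (a point): Centre of the hole at the underside of the door's lower knuckle: upright steel tube, 16 mm high, 16 mm outside, 9 mm hole right through; in the panel's middle plane, 86 mm along +y from the panel's middle, 16 mm above its lower edge. Axes as the door's. Seated, it is at the foot of the lower pin.
- knuckle_high (a point): The same point of the upper knuckle, 85 mm above the lower one (101 mm above the panel's lower edge).
- free_edge (a point): Middle of the door's free upright edge: 75 mm along -y from the panel's middle, 66 mm above the lower edge, 161 mm from the hinge axis. On the closed door it is within a few mm of cabinet x = -84 mm.
- petri_dish: Bystander: petri dish, 90 mm across, 14 mm high; origin at the centre of its underside.
- coverslip_box: Bystander: small white box, 33 x 33 x 16 mm; origin at the centre of its underside.
- bench_timer: Bystander: small bench timer, 52 x 72 x 34 mm; origin at the centre of its underside.
- dust_cap: Bystander: black round cap, 34 mm across, 20 mm high; origin at the centre of its underside.
- tweezers: Bystander: forceps, 18 x 124 x 8 mm, lying flat; origin at the centre of its underside.

How it is judged:
By the outcome, as a careful person would: the job done as asked, in the order asked, and still so for the second after the job is handed in, with the robot touching nothing.
It also fails if it takes over 64 s, if anything falls off the work surface, if the arm or the gripper's body presses on something with over 40 N, if the wrist force passes 120 N, or if a joint passes its speed limit or range.

ROBOT

A 7-joint arm with a two-finger parallel gripper is mounted at the origin on a cart in front of the work surface, level with it; the furniture and walls round the work are solid. World frame = base frame: x ahead of the robot, y to its left, z up, the work surface at z = 0. Lengths are in m, angles in rad, forces in N, time in s.
With the tool pointing down it reaches from about 0.4 to 0.75 m from the base axis. Payload 19.5 kg.
Tool frame: the origin (TCP) lies between the finger pads; the fingertips stand 17 mm ahead of it and the grasp point (between the pads) lies 2 mm behind it; z points along the fingers, y is the direction in which the jaws open and shut (so a half turn about z gives the same grasp; the last joint's range is limited). The gripper opens to 85 mm and grips with 20 to 120 N. Pads are 22 mm wide; open, the fingers measure 114 mm over their backs; the gripper's body (76 mm by 85 mm) begins 54 mm behind the grasp point. The pads swing forward as they close: fully open they stand 13 mm farther back than shut.
Start: joints at [1.073, 0.707, -0.028, 1.485, 0.022, 0.951, -0.075], TCP at [0.253, -0.516, 0.228] pointing down, gripper open.
Joint ranges: [-2.71, 2.71], [-0.32, 2.16], [-1.57, 1.52], [0, 2.45], [-1.46, 4.6], [0, 2.02], [-2.83, 2.83]. Speed limits (rad/s): [1.89, 1.89, 2.57, 2.57, 3.01, 3.01, 3.01].

INTERFACE

Orientations are given as a 3x3 rotation matrix whose columns are the frame's x, y, z axes.
In Python, from bench import env gives the robot as it stands. Calls block until the motion is done:
- env.reach(position, orientation): joint-space move of the TCP to a pose.
- env.line_to(position, v=0.15, frame=None, force_limit=None): straight line of the TCP; frame=None keeps the orientation; v is the mean speed in m/s. With force_limit (N) it stops when the force on the tool has changed by that much, and returns True; else False.
- env.goto_joints(angles): joint-space move.
- env.gripper_to(opening, grasp_force=None): finger opening in m; grasp_force is the grip in N (None keeps the last); returns when the fingers have stopped.
- env.wait(seconds).
- env.inverse_kinematics(position, orientation): joint angles nearest the present ones, or None.
- env.read_camera(name): name is "scene" or "top" or "wrist"; returns the picture (384x512x3 uint8, red, green, blue); there is no depth.
- env.get_calibration(name): a dict with "fx", "fy", "cx", "cy" (pixels), "eye" and "orientation" of the camera in the world. Camera axes: x right, y up, looking along -z (the intrinsics and any distortion apply to the point x, -y, -z); pixel columns grow to the right and rows downward; lengths in m; the calibration is good to about 2 mm. The wrist camera is an equidistant fisheye: a pixel r from the principal point sees the ray r / f radians off the axis. A picture is of the moment at which its call begins: read the wrist's pose just before it. get_calibration takes no time and is no camera call; for the wrist camera it gives the pose at the moment of the call.
A pose or a line that the arm cannot do raises env.Unreachable and nothing moves.
- env.sign_off(): hands the job in, once; it reports no verdict.
Trained networks look in the newest picture that a camera, given by its name, has taken for a name from the list of things; names that differ only in an ending like _2 or _b are one class to them, and where a whole thing is asked for, a point or a joint stands for the part that bears it (a point fixed in the world has none). Each returns a list of dicts, best first, with "confidence" (0 to 1); they miss things now and then, are a little off and sometimes report something else, mostly with a low value. They report only what shows in the picture. A call takes as long as a camera call.
- env.regions_of(query, camera): "region" (384x512 bool, what is visible of it).
- env.spot_point(query, camera): "centre" ([x, y, z] in m, in the coordinates of the camera as it stood for that picture, good to about 4 mm: a listed point, or the origin of a listed thing).
Readings, each from a call of its own:
- env.get_clock(): time.
- env.get_joints(): joint angles.
- env.get_qvel(): joint speeds.
- env.get_joint_efforts(): joint torques, N m.
- env.get_tool_pos(): TCP position.
- env.get_orientation(): TCP orientation.
- env.get_wrist_force(): force on the tool from outside, world axes, zero at the start.
- env.get_moment(): the same for the moment, N m.
- env.get_grip_width(): finger opening in m.
Only numpy, scipy, OpenCV 4.12 (cv2) and the standard library are available. Lean on these libraries where they do the work, as an engineer would, in place of code of your own. Each camera call takes 0.05 s, during which the arm holds its last target.

## Working session

There is one attempt and no reset: what is moved stays moved. The work goes in short steps, each a Python script; the robot and the scene stay as the last script left them, time stands still between calls to the robot, and variables do not carry over. Pictures are saved under pics/ and viewed, and the job is handed in when it is done.

```bash
ls; mkdir -p pics
cat > h.py <<'E'
import numpy as np, cv2
from bench import env
def snap(cam,name):
    im=env.read_camera(cam); cv2.imwrite(f'pics/{name}.png',cv2.cvtColor(im,cv2.COLOR_RGB2BGR)); return im
def w(c,p):
    return np.array(c['eye'])+np.array(c['orientation'])@np.array(p)
E
python3 - <<'E'
from h import *
np.set_printoptions(precision=4,suppress=True)
print(env.get_clock())
for cam in ['scene','top']:
    snap(cam,cam+'0'); c=env.get_calibration(cam); print(cam,c)
    for q in ['cabinet','pin_low_ref','pin_high_ref','stand','door','door_grip','knuckle_low','knuckle_high','free_edge','petri_dish','coverslip_box','bench_timer','dust_cap','tweezers']:
        r=env.spot_point(q,cam)
        print(q,[(round(d['confidence'],2),w(c,d['centre'])) for d in r[:2]])
print(env.get_clock())
E
```

```text
pics
0.0
scene {'fx': 493.08500885532806, 'fy': 493.08500885532806, 'cx': 250.32224182436207, 'cy': 188.49964627822206, 'eye': array([-0.0323,  0.6764,  1.0186]), 'orientation': array([[-0.7138,  0.5259, -0.4626],
       [-0.7002, -0.5225,  0.4865],
       [ 0.0141,  0.6711,  0.7412]])}
cabinet [(0.76, array([ 0.684 , -0.0974, -0.0002])), (0.51, array([0.3973, 0.1592, 0.0005]))]
pin_low_ref [(0.92, array([ 0.5938, -0.0547,  0.0305])), (0.37, array([0.4347, 0.2492, 0.0745]))]
pin_high_ref [(0.97, array([ 0.5909, -0.0532,  0.1174])), (0.39, array([0.5977, 0.2362, 0.1062]))]
stand [(0.86, array([0.5052, 0.2462, 0.0061]))]
door [(0.9, array([0.5082, 0.2403, 0.0078]))]
door_grip [(0.89, array([0.5134, 0.2428, 0.1552])), (0.15, array([0.4333, 0.2489, 0.071 ]))]
knuckle_low [(0.79, array([0.5928, 0.2331, 0.0236]))]
knuckle_high []
free_edge [(0.8, array([0.4347, 0.2466, 0.0715]))]
petri_dish [(0.83, array([ 0.3678, -0.1523,  0.0011]))]
coverslip_box [(0.54, array([0.5935, 0.2327, 0.0244]))]
bench_timer [(0.83, array([0.564 , 0.4128, 0.0047]))]
dust_cap [(0.47, array([ 0.3978,  0.1591, -0.00
[... 555 characters left out ...]
rray([ 0.4813, -0.2049, -0.0002]))]
door [(0.38, array([0.6136, 0.1553, 0.0016]))]
door_grip [(0.81, array([0.5063, 0.2388, 0.1521]))]
knuckle_low [(0.59, array([0.599 , 0.2339, 0.0259]))]
knuckle_high [(0.77, array([0.5965, 0.235 , 0.1054]))]
free_edge [(0.95, array([0.4389, 0.248 , 0.0725])), (0.53, array([0.6165, 0.1543, 0.0008]))]
petri_dish [(0.84, array([ 0.375 , -0.1519, -0.0004]))]
coverslip_box [(0.66, array([ 0.3751, -0.15  , -0.0014])), (0.6, array([0.5074, 0.2409, 0.1537]))]
bench_timer [(0.85, array([ 0.5682,  0.4149, -0.0041]))]
dust_cap [(0.68, array([ 0.3993,  0.1672, -0.0015])), (0.2, array([0.5049, 0.2415, 0.1526]))]
tweezers [(0.53, array([ 0.485 , -0.2071, -0.0009]))]
1.5
```

View pics/scene0.png

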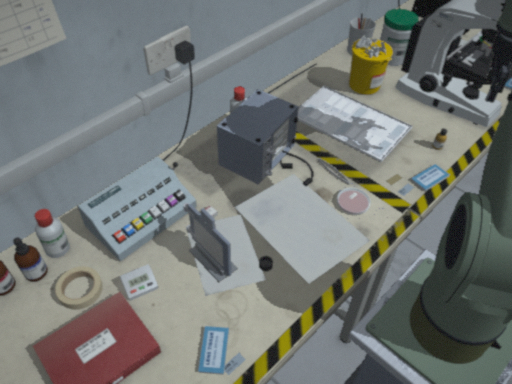

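View pics/top0.png

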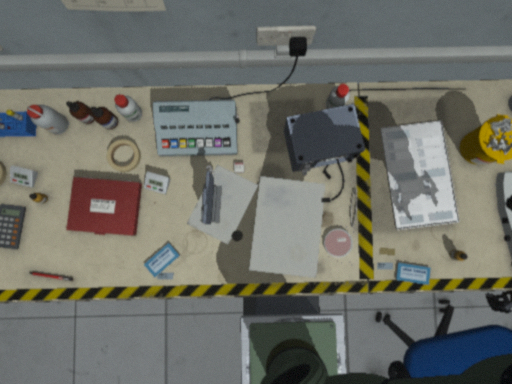

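The scene view shows the door standing at about (210,250) px and the cabinet at about (258,135). In the top view the door is at about (210,195) and the cabinet at about (325,138), yawed slightly. The network positions agree with both views. Next I'll measure more closely with the wrist camera.

Run:
```python
from h import *
np.set_printoptions(precision=4,suppress=True)
R0=env.get_orientation();print(R0)
R=np.array([[1,0,0],[0,-1,0],[0,0,-1.]])
P=[0.42,-0.06,0.36]
for s in (1,-1):
    RR=R@np.diag([s,s,1]); print(s,env.inverse_kinematics(P,RR),env.inverse_kinematics([.508,.241,.156],RR),env.inverse_kinematics([.5,-.04,.17],RR))
s=1 if R0[0,0]>=0 else -1
RR=R@np.diag([s,s,1])
env.reach(P,RR)
c=env.get_calibration('wrist'); snap('wrist','w1'); print(c,env.get_clock())
for q in ['cabinet','pin_low_ref','pin_high_ref','door_grip','knuckle_high','free_edge']:
    r=env.spot_point(q,'wrist'); print(q,[(round(d['confidence'],2),w(c,d['centre'])) for d in r[:2]])
print(env.get_clock())
```

```text
[[ 0.8979  0.4402 -0.0001]
 [ 0.4402 -0.8979  0.0001]
 [-0.     -0.0001 -1.    ]]
1 [ 0.0024  0.3257  0.0949  1.7291 -0.0342  1.0885 -1.4626] [-0.6803  0.8115  0.3589  1.6303 -0.3752  0.7687 -1.7225] [-0.0919  0.6952  0.1946  1.8288 -0.2096  0.6375 -1.3432]
-1 [ 0.6227  0.4114 -0.8746  1.7124  0.3386  1.1775  1.2279] [-0.1873  0.8393 -0.6266  1.6132  0.5971  0.8885  0.528 ] [ 0.3633  0.7449 -0.639   1.8143  0.6069  0.7879  0.9788]
{'fx': 297.3186396354542, 'fy': 297.3186396354542, 'cx': 259.1173777763923, 'cy': 188.1552559178012, 'eye': array([ 0.489 , -0.0601,  0.5068]), 'orientation': array([[-0.0009,  0.9614,  0.275 ],
       [-1.    , -0.0008, -0.0006],
       [-0.0003, -0.275 ,  0.9614]])} 3.375
cabinet []
pin_low_ref [(0.74, array([ 0.59  , -0.0502,  0.0311])), (0.6, array([0.5689, 0.4143, 0.0029]))]
pin_high_ref []
door_grip [(0.82, array([0.5086, 0.2449, 0.1558]))]
knuckle_high [(0.85, array([0.5925, 0.2324, 0.1065]))]
free_edge [(0.73, array([0.4315, 0.255 , 0.0756]))]
3.675
```

Run:
```python
import cv2
im=cv2.imread('pics/w1.png'); cv2.imwrite('pics/w1b.png',cv2.resize(im,(800,600),interpolation=cv2.INTER_CUBIC))
```

```text
(no output)
```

View pics/w1b.png

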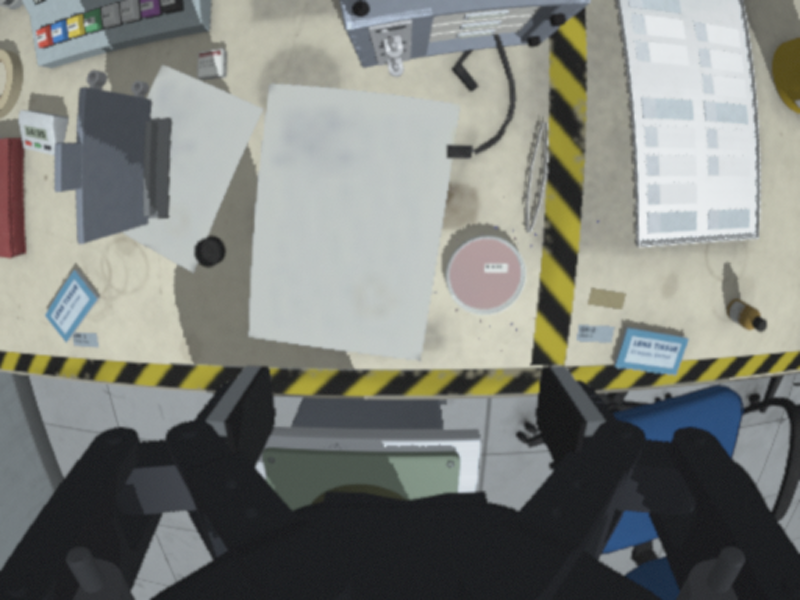

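The wrist view shows the hinge plate and pins at about (395,50) in the enlarged picture. The door is at about (110,160) with its tab at (68,165). Next I'll look from closer over the cabinet front, and over the door.

Run:
```python
from h import *
np.set_printoptions(precision=4,suppress=True)
R=np.array([[1,0,0],[0,-1,0],[0,0,-1.]])
for i,P in enumerate([[0.50,-0.06,0.30],[0.48,0.2,0.36]]):
    env.reach(P,R)
    c=env.get_calibration('wrist'); im=snap('wrist','w%d'%(i+2)); np.savez('w%d.npz'%(i+2),**c)
    cv2.imwrite('pics/w%db.png'%(i+2),cv2.resize(cv2.cvtColor(im,cv2.COLOR_RGB2BGR),(800,600),interpolation=cv2.INTER_CUBIC))
    for q in [['cabinet','pin_low_ref','pin_high_ref'],['door_grip','knuckle_low','knuckle_high','free_edge']][i]:
        r=env.spot_point(q,'wrist'); print(q,[(round(d['confidence'],2),w(c,d['centre'])) for d in r[:2]])
print(env.get_clock())
```

```text
cabinet [(0.68, array([ 0.6822, -0.0984,  0.0009])), (0.42, array([0.5671, 0.4167, 0.0013]))]
pin_low_ref [(0.91, array([ 0.5885, -0.0492,  0.0316]))]
pin_high_ref [(0.69, array([ 0.5889, -0.0545,  0.1126]))]
door_grip [(0.56, array([0.5101, 0.2437, 0.156 ]))]
knuckle_low [(0.68, array([0.5961, 0.2337, 0.0263]))]
knuckle_high [(0.96, array([0.5937, 0.2356, 0.1097]))]
free_edge [(0.8, array([0.4317, 0.2551, 0.075 ]))]
5.65
```

View pics/w2b.png

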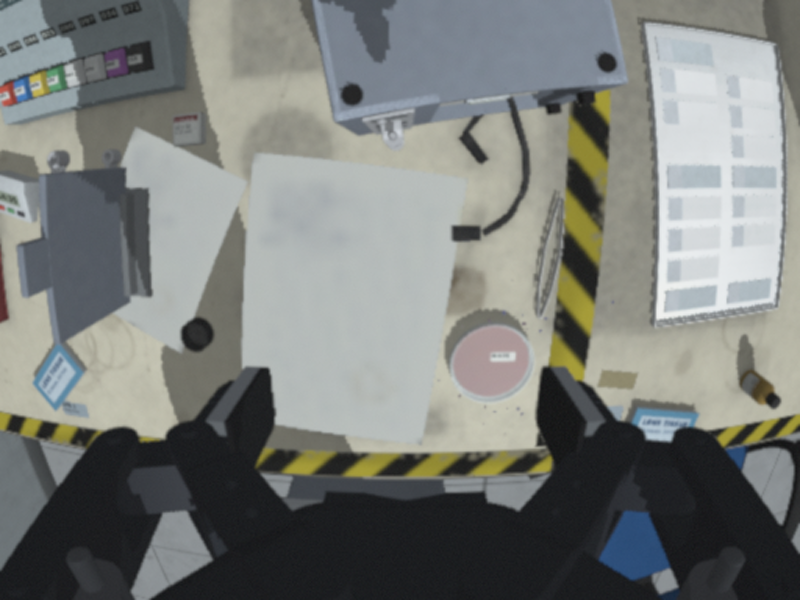

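View pics/w3b.png

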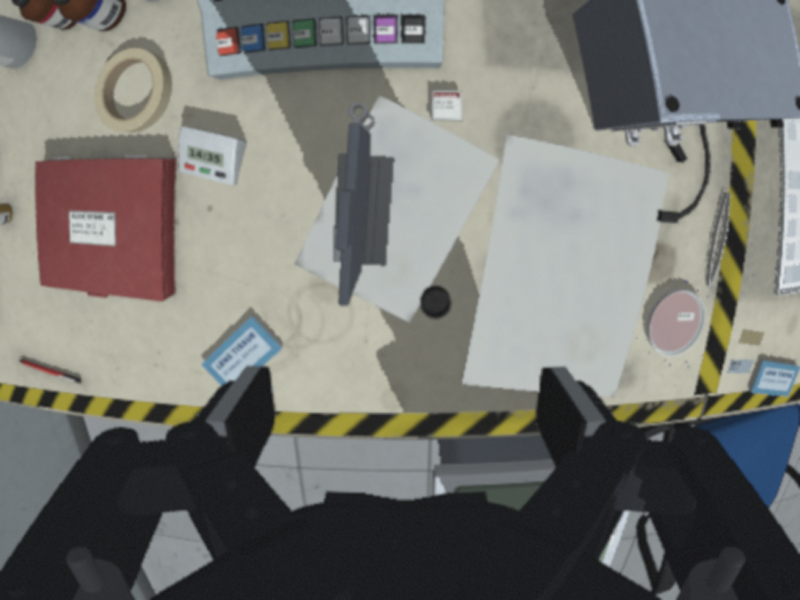

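The pictures show the cabinet's top front edge running from (335,123) to (627,80) in w2, with the pins near (393,130). In w3 the door's knuckle holes are near (358,113) and (368,122). I'll zoom in to refine these.

Run:
```python
import cv2,numpy as np
a=cv2.imread('pics/w2.png')[40:110,195:410]; b=cv2.imread('pics/w3.png')[55:205,190:265]
cv2.imwrite('pics/z2.png',cv2.resize(a,None,fx=3.6,fy=3.6,interpolation=cv2.INTER_CUBIC))
cv2.imwrite('pics/z3.png',cv2.resize(b,None,fx=4,fy=4,interpolation=cv2.INTER_CUBIC))
```

```text
(no output)
```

View pics/z2.png

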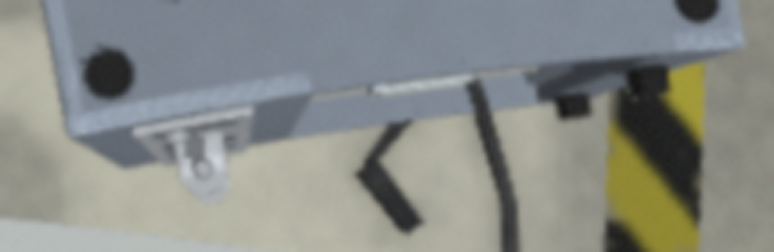

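View pics/z3.png

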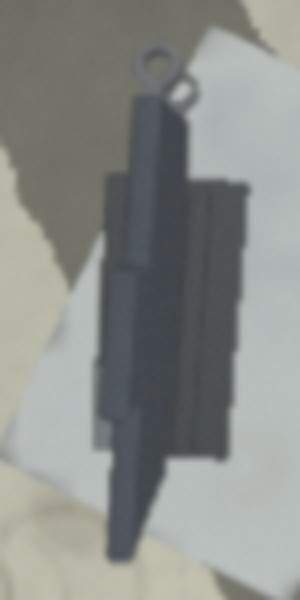

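```bash
cat >> h.py <<'E'
def px(c,u,v,z):
    x=u-c['cx'];y=v-c['cy'];r=np.hypot(x,y);t=r/c['fx'];s=np.sin(t)/r
    d=np.array(c['orientation'])@np.array([x*s,-y*s,-np.cos(t)]);e=np.array(c['eye'])
    return e+d*(z-e[2])/d[2]
E
python3 - <<'E'
from h import *
np.set_printoptions(precision=4,suppress=True)
c2=dict(np.load('w2.npz'));c3=dict(np.load('w3.npz'))
L=px(c2,215,77.5,.15);Rr=px(c2,401.1,52.5,.15);print('front',L,Rr,np.linalg.norm(L-Rr))
print('botL',px(c2,229.7,85.8,0)); print('pin',px(c2,252.5,85.8,.129))
d=(L-Rr)[:2];d/=np.linalg.norm(d);yaw=np.arctan2(-d[0],d[1]);print('yaw',yaw)
n=np.array([d[1],-d[0]]);m=(L+Rr)[:2]/2;print('x normal',n,'org',m+.07*n,'pinx line: axis dist from front of pin meas', (px(c2,252.5,85.8,.129)[:2]-m)@n,(px(c2,252.5,85.8,.129)[:2]-m)@d)
kh=px(c3,229.25,71.5,.125);kl=px(c3,235.25,77.5,.04);fe=px(c3,220,193.75,.14);tab=px(c3,220.25,140.25,.172)
print(kh,kl,fe,tab); e=(kh-fe)[:2];print(np.linalg.norm(e),'door yaw',np.arctan2(-e[0],e[1]))
E
```

```text
front [ 0.5973 -0.0159  0.15  ] [ 0.6329 -0.2094  0.15  ] 0.19672201455917454
botL [ 0.5983 -0.0158  0.    ]
pin [ 0.5895 -0.0524  0.129 ]
yaw 0.18237591728514327
x normal [0.9834 0.1814] org [ 0.6839 -0.1   ] pinx line: axis dist from front of pin meas -0.014253385795055718 0.06387328231012483
[0.5936 0.2367 0.125 ] [0.5937 0.2358 0.04  ] [0.437 0.25  0.14 ] [0.5103 0.2432 0.172 ]
0.15713356785969754 door yaw -1.655689465833123
```

```bash
cat >> h.py <<'E'
def RT(psi): # tool orientation for door yaw psi
    x=np.array([-np.sin(psi),np.cos(psi),0]); y=np.array([np.cos(psi),np.sin(psi),0])
    return np.column_stack([x,y,[0,0,-1.]])
CY=0.182; PSI0=-1.656; PSI1=CY-np.pi/2
CX=np.array([np.cos(CY),np.sin(CY),0]); CYV=np.array([-np.sin(CY),np.cos(CY),0])
E
python3 - <<'E'
from h import *
np.set_printoptions(precision=4,suppress=True)
env.reach([.509,.2435,.215],RT(PSI0))
env.line_to([.509,.2435,.157],v=.08)
print(env.get_wrist_force(),env.get_clock())
env.gripper_to(.0,100)
print(env.get_grip_width(),env.get_wrist_force(),env.get_moment(),env.get_tool_pos(),env.get_clock())
im=snap('wrist','g1')
env.line_to([.509,.2435,.217],v=.08)
print(env.get_grip_width(),env.get_wrist_force(),env.get_moment(),env.get_clock())
im=snap('wrist','g2');snap('scene','g2s')
E
```

```text
[-0.6439 -0.5868  0.6953] 7.1917
0.005852376022188014 [-1.8356  0.501   6.4776] [0.0609 0.3064 0.0063] [0.5091 0.2437 0.1573] 7.9
0.0060538570059340885 [-0.0394  0.9645 -2.1555] [-0.0233  0.0295  0.0118] 8.85
```

View pics/g2.png

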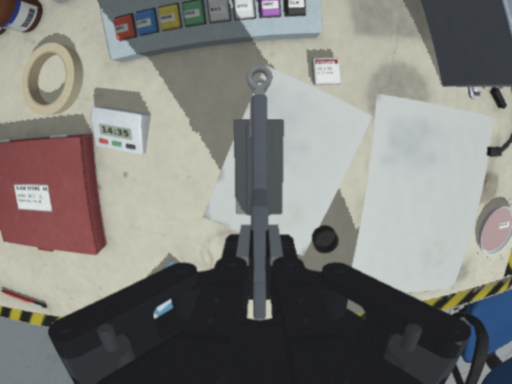

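View pics/g2s.png

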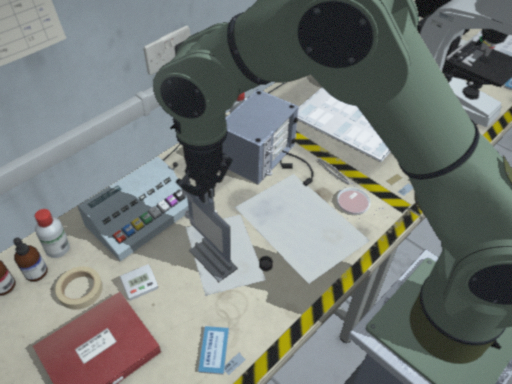

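The door is gripped by the tab and lifted clear of the stand. The knuckles show almost concentric at (260,77), so it hangs upright. I'll zoom in to locate the knuckles in the grip.

Run:
```python
import cv2,numpy as np
a=cv2.imread('pics/g2.png')[55:110,225:295]
cv2.imwrite('pics/z4.png',cv2.resize(a,None,fx=10,fy=10,interpolation=cv2.INTER_CUBIC))
```

```text
(no output)
```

View pics/z4.png

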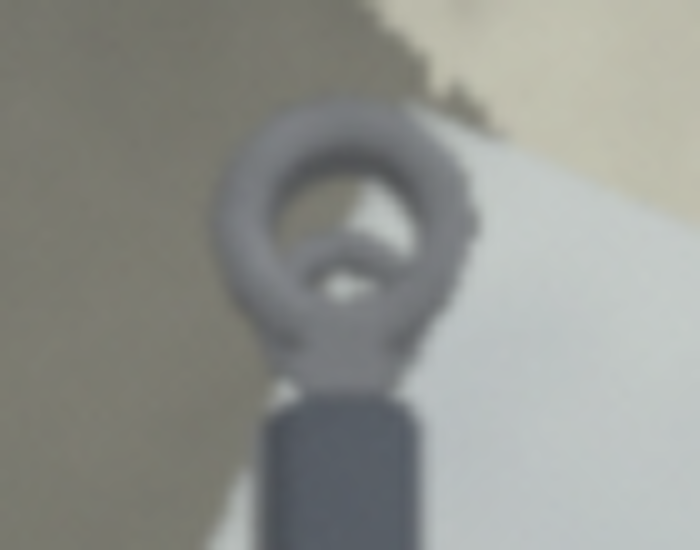

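Run:
```python
from h import *
np.set_printoptions(precision=4,suppress=True)
c=env.get_calibration('wrist'); P=env.get_tool_pos(); R=env.get_orientation()
print(P)
u=px(c,225+34.7,55+22.8,.185); print('hi',u,R.T@(u-P))
d1=c['eye'][2]-.185;d2=c['eye'][2]-.1
r=13.1*d1/d2; print(d1,d2,r)
l=px(c,225+34.5,55+23.5+r,.1); print('lo',l,R.T@(l-P))
f=env.get_wrist_force();print(f,env.get_moment())
```

```text
[0.5088 0.2434 0.2165]
hi [0.594  0.2364 0.185 ] [ 0.0855 -0.0002  0.0314]
0.17835845882712437 0.2633584588271244 8.871922402040894
lo [0.5933 0.2364 0.1   ] [ 0.0848 -0.0003  0.1164]
[-0.3855  0.0173 -1.7402] [-0.0095  0.0218  0.002 ]
```

```bash
cat >> h.py <<'E'
DY=RT(PSI1)[:,0]   # door y direction when open
KO=0.0855
PIN=np.array([.5895,-.0524,0])
def tcp(cx,cy,z):  # TCP so that the knuckle is at pin estimate + (cx,cy) in cabinet axes, TCP height z
    p=PIN+cx*CX+cy*CYV-KO*DY; return [p[0],p[1],z]
def kn():  # knuckle rel. to pin est., cabinet axes
    P=np.array(env.get_tool_pos());R=np.array(env.get_orientation())
    d=P+R[:,0]*KO-PIN; return np.array([d@CX,d@CYV,P[2]])
E
python3 - <<'E'
from h import *
np.set_printoptions(precision=4,suppress=True)
env.line_to([.5088,.2434,.225],v=.1)
env.reach(tcp(-.03,.04,.225),RT(PSI1))
env.line_to(tcp(-.001,.030,.21),v=.1)
env.line_to(tcp(-.001,.030,.170),v=.08,force_limit=4)
env.wait(.3)
print(kn(),env.get_wrist_force(),env.get_clock())
snap('scene','f1')
t=env.get_clock()
hit=env.line_to(tcp(-.001,-.003,.170),v=.012,force_limit=2)
print(hit,kn(),env.get_wrist_force(),env.get_moment(),env.get_clock())
im=snap('wrist','f2')
E
```

```text
[-0.0009  0.03    0.1702] [-0.2727 -0.4179 -2.5875] 11.725
True [-0.0013  0.01    0.1696] [ 0.3041  2.112  -0.7693] [ 0.4917 -0.0201  0.1944] 13.4167
```

View pics/f2.png

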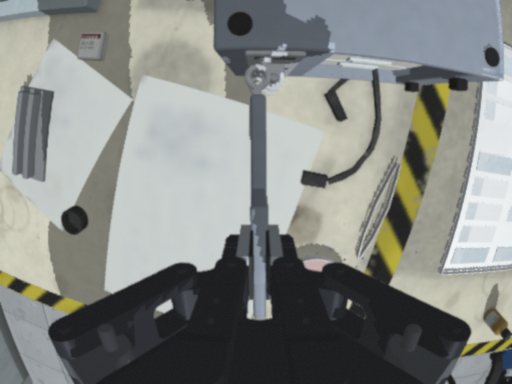

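The knuckle touched at +10 mm, which puts the pin at about -1 mm from my visual estimate. Next I'll feel it from the front.

Run:
```python
from h import *
np.set_printoptions(precision=4,suppress=True)
env.line_to(tcp(-.001,.014,.170),v=.05)
env.line_to(tcp(-.018,.014,.170),v=.08)
env.line_to(tcp(-.018,-.001,.170),v=.08)
env.wait(.3);print(kn(),env.get_wrist_force())
hit=env.line_to(tcp(-.002,-.001,.170),v=.008,force_limit=2)
print(hit,kn(),env.get_wrist_force(),env.get_moment(),env.get_clock())
```

```text
[-0.018  -0.0007  0.17  ] [ 0.1172 -0.4081 -2.373 ]
True [-0.0111 -0.0009  0.1696] [-0.4625  0.2914 -2.6729] [ 0.007   0.0024 -0.0121] 15.7583
```

Run:
```python
from h import *
np.set_printoptions(precision=4,suppress=True)
env.line_to(tcp(-.014,-.001,.170),v=.05)
env.line_to(tcp(-.014,-.001,.185),v=.08)
env.line_to(tcp(0,-.001,.185),v=.06)
env.wait(.3);print(kn(),env.get_wrist_force())
hit=env.line_to(tcp(0,-.001,.160),v=.01,force_limit=3)
print(hit,kn(),env.get_wrist_force(),env.get_moment(),env.get_clock())
snap('wrist','i1');im=snap('scene','i1s')
cv2.imwrite('pics/i1z.png',cv2.resize(cv2.cvtColor(im,cv2.COLOR_RGB2BGR)[80:260,170:340],None,fx=3.3,fy=3.3,interpolation=cv2.INTER_CUBIC))
```

```text
[-0.0001 -0.0011  0.185 ] [ 0.6256 -0.557  -2.7626]
True [-0.0003 -0.0009  0.1629] [-2.2074 -0.4885  2.8402] [-0.02    0.1364  0.041 ] 18.9417
```

View pics/i1.png

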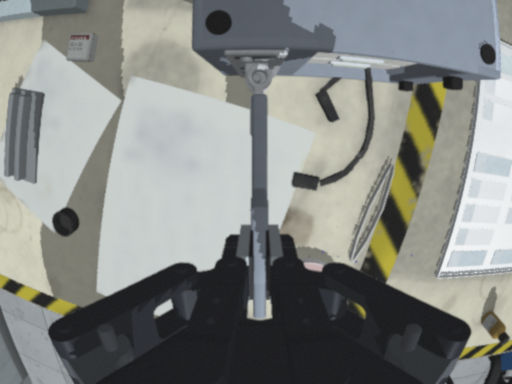

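View pics/i1z.png

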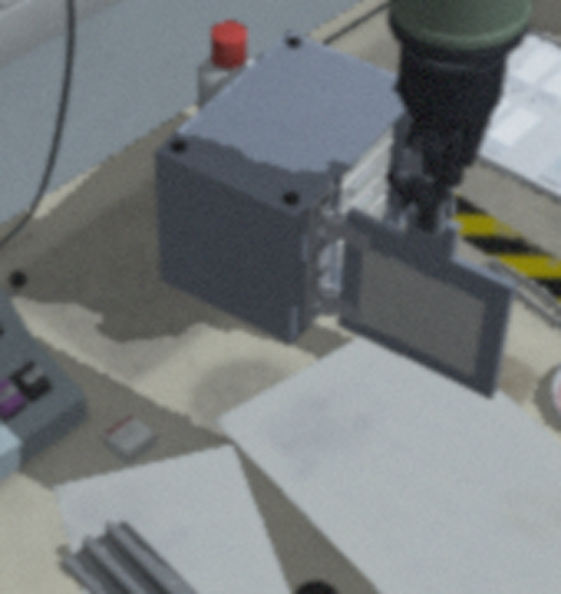

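The knuckles are down at TCP z = 0.1629 (0.163 expected when seated), and the pin tip shows in the upper knuckle's bore at (260,75). Now I'll release and back off.

Run:
```python
from h import *
np.set_printoptions(precision=4,suppress=True)
env.gripper_to(.03)
print(env.get_grip_width(),env.get_wrist_force(),env.get_clock())
env.line_to(tcp(0,-.001,.235),v=.12)
snap('wrist','r1');
c=env.get_calibration('wrist')
for q in ['knuckle_high','free_edge']:
    r=env.spot_point(q,'wrist'); print(q,[(round(d['confidence'],2),w(c,d['centre'])) for d in r[:2]])
im=snap('scene','r1s');print(env.get_clock())
cv2.imwrite('pics/r1z.png',cv2.resize(cv2.cvtColor(im,cv2.COLOR_RGB2BGR)[80:260,170:340],None,fx=3.3,fy=3.3,interpolation=cv2.INTER_CUBIC))
```

```text
0.030300531923315225 [-0.9124  0.7157 -0.3124] 19.4
knuckle_high [(0.67, array([ 0.5843, -0.053 ,  0.116 ]))]
free_edge [(0.4, array([ 0.5846, -0.0546,  0.1153]))]
20.35
```

View pics/r1.png

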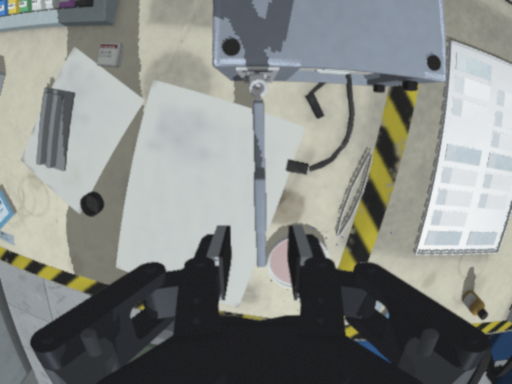

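View pics/r1z.png

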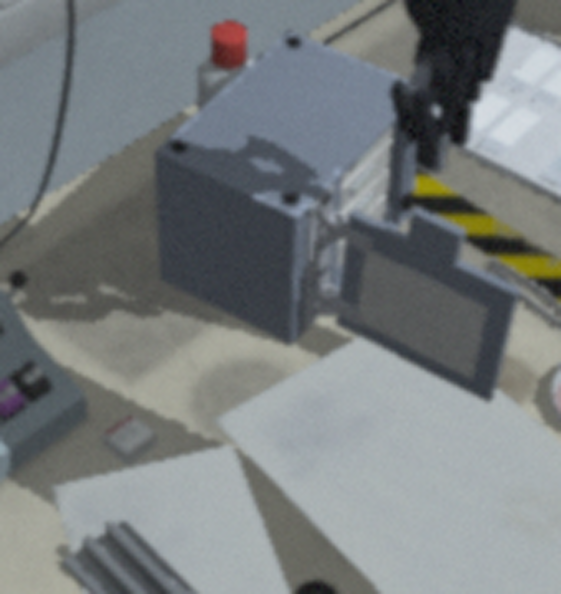

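The door hangs open by itself, with its free edge at about (262,262) in the wrist view. Next I'll check whether the arm can follow the pushing arc.

```bash
cat >> h.py <<'E'
AX=PIN-.001*CYV
def push(a,off,z=.135,r=.14,rot=1.0,rot0=0.0):  # a = closing angle 0..pi/2
    psi=PSI1+a; R=RT(psi); p=AX-r*R[:,0]-off*R[:,1]
    return [p[0],p[1],z], RT(PSI1+rot*a+rot0)
E
python3 - <<'E'
from h import *
np.set_printoptions(precision=3,suppress=True)
print(env.get_joints())
for a in np.radians([0,30,60,75,90]):
    for z in (.135,.23):
        p,R=push(a,.02,z); print(np.degrees(a).round(),np.array(p),env.inverse_kinematics(p,R), env.inverse_kinematics(p,R@np.diag([-1,-1,1])))
E
```

```text
[ 0.087  0.604 -0.025  1.702  0.019  0.841 -1.335]
0.0 [ 0.448 -0.059  0.135] [ 0.073  0.695 -0.021  2.029  0.034  0.418 -1.364] [ 0.518  0.811 -0.84   2.016  0.917  0.748  0.852]
0.0 [ 0.448 -0.059  0.23 ] [ 0.077  0.528 -0.027  1.905  0.021  0.709 -1.351] [ 0.605  0.672 -0.978  1.889  0.683  0.958  1.059]
30.0 [ 0.47  -0.129  0.135] [ 0.282  0.729 -0.142  1.908  0.191  0.518 -0.856] [-0.338  1.122  1.296  1.927 -1.215  1.181 -2.552]
30.0 [ 0.47  -0.129  0.23 ] [ 0.316  0.579 -0.195  1.788  0.15   0.79  -0.819] [-0.363  0.922  1.298  1.808 -0.96   1.213 -2.768]
60.0 [ 0.524 -0.179  0.135] [ 0.431  0.811 -0.309  1.671  0.344  0.713 -0.391] [ 0.017  0.862  0.509  1.685 -0.575  0.749 -2.674]
60.0 [ 0.524 -0.179  0.23 ] [ 0.459  0.686 -0.362  1.555  0.279  0.951 -0.332] [-0.025  0.743  0.599  1.572 -0.478  0.977 -2.76 ]
75.0 [ 0.559 -0.191  0.135] [ 0.471  0.868 -0.4    1.53   0.415  0.83  -0.165] [ 0.061  0.895  0.455  1.544 -0.49   0.817 -2.514]
75.0 [ 0.559 -0.191  0.23 ] [ 0.487  0.753 -0.441  1.414  0.343  1.051 -0.1  ] [ 0.034  0.784  0.523  1.43  -0.422  1.04  -2.577]
90.0 [ 0.595 -0.195  0.135] [ 0.483  0.929 -0.487  1.382  0.48   0.948  0.063] [ 0.09   0.933  0.396  1.398 -0.41   0.892 -2.359]
90.0 [ 0.595 -0.195  0.23 ] [ 0.489  0.823 -0.517  1.264  0.407  1.157  0.13 ] [ 0.073  0.83   0.451  1.281 -0.367  1.111 -2.402]
```

Run:
```python
from h import *
np.set_printoptions(precision=4,suppress=True)
p,R=push(0,.05,.235); env.line_to(p,v=.12); env.gripper_to(0)
p,R=push(0,.05); env.line_to(p,v=.12,force_limit=5)
p,R=push(0,.02); print(env.line_to(p,v=.04,frame=R,force_limit=4))
print(env.get_grip_width(),env.get_wrist_force(),env.get_clock())
for a in np.radians(np.arange(10,61,10)):
    p,R=push(a,.02); h=env.line_to(p,v=.05,frame=R,force_limit=4)
    print(np.degrees(a).round(),h,env.get_wrist_force(),env.get_clock())
    if h: break
snap('wrist','p1');im=snap('scene','p1s')
cv2.imwrite('pics/p1z.png',cv2.resize(cv2.cvtColor(im,cv2.COLOR_RGB2BGR)[80:260,170:340],None,fx=3.3,fy=3.3,interpolation=cv2.INTER_CUBIC))
```

```text
False
0.000527444822565635 [-0.0649  0.3426  0.042 ] 23.4
10.0 False [ 0.7906  1.0849 -0.0422] 24.0417
20.0 False [-0.1052 -1.0047  0.5198] 24.6833
30.0 False [-0.4886 -0.4044 -0.1396] 25.325
40.0 False [-0.2258  0.6809  0.1639] 25.9667
50.0 False [-0.4081 -0.8325  0.1213] 26.6083
60.0 False [-0.0818  0.0813 -0.795 ] 27.25
```

View pics/p1.png

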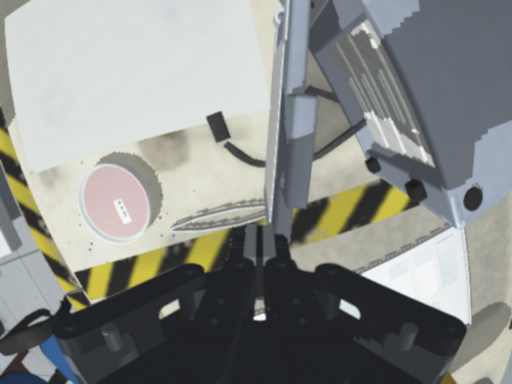

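View pics/p1z.png

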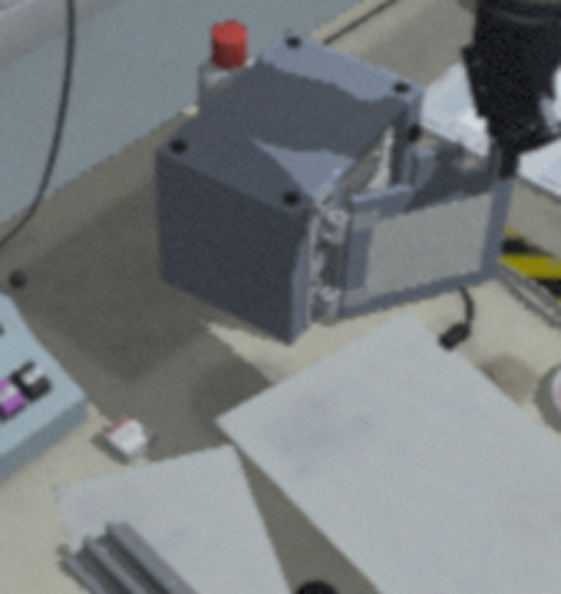

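The door has swung about 55–60° and both knuckles are still seated on the pins. I'll finish closing it slowly.

Run:
```python
from h import *
np.set_printoptions(precision=4,suppress=True)
for a,v in [(70,.04),(77,.03),(82,.025),(86,.02)]:
    p,R=push(np.radians(a),.02); h=env.line_to(p,v=v,frame=R,force_limit=4)
    print(a,h,env.get_wrist_force(),env.get_clock())
    if h: break
p,R=push(np.pi/2,.02); h=env.line_to(p,v=.015,frame=R,force_limit=3); print(h)
if not h:
    p,R=push(np.pi/2,.006); h=env.line_to(p,v=.01,frame=R,force_limit=3); print(h)
d=np.array(env.get_tool_pos())-AX; print('off',d@CX,d@CYV,env.get_wrist_force(),env.get_clock())
snap('wrist','q1')
```

```text
70 False [-1.2073  0.3706  0.3167] 28.1167
77 False [-0.2294 -0.0886  1.2846] 28.8417
82 False [-0.2664  0.2267 -0.6269] 29.4833
86 False [-0.9101 -0.5364  0.289 ] 30.125
False
True
off -0.010216768187899825 -0.13997329230419406 [ 0.5653 -0.5819 -0.1495] 31.9083
```

View pics/q1.png

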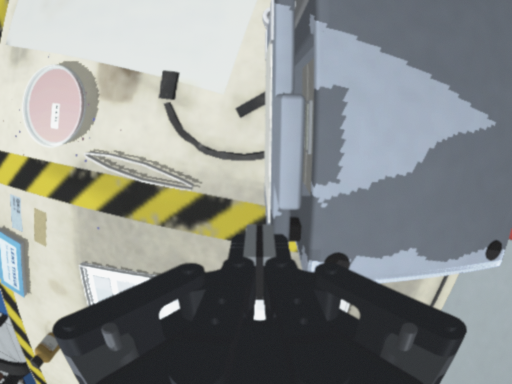

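Run:
```python
from h import *
np.set_printoptions(precision=4,suppress=True)
for k in range(2):
    p,R=push(np.pi/2,.001); h=env.line_to(p,v=.006,frame=R,force_limit=3.5)
    d=np.array(env.get_tool_pos())-AX; print(h,'off',d@CX,d@CYV,env.get_wrist_force()@CX,env.get_clock())
    f=[]
    for i in range(4): env.wait(.05); f.append(env.get_wrist_force()@CX)
    print(np.array(f))
p,R=push(np.pi/2,.06); env.line_to(p,v=.1)
p[2]=.33; env.line_to(p,v=.15)
p2,R2=push(np.pi/2,.17,.33,r=.10); env.line_to(p2,v=.15)
im=snap('wrist','s1');c=env.get_calibration('wrist');np.savez('s1.npz',**c)
for cam in ['scene','wrist','top']:
    c=env.get_calibration(cam)
    if cam!='wrist': snap(cam,'s1'+cam)
    for q in ['free_edge','knuckle_high','door_grip','cabinet']:
        for d in env.spot_point(q,cam)[:1]:
            x=w(c,d['centre']); print(cam,q,round(d['confidence'],2),x,'cab',(x-AX)@CX-.084,(x-AX)@CYV)
print(env.get_clock())
im=cv2.imread('pics/s1scene.png')
cv2.imwrite('pics/s1z.png',cv2.resize(im[80:260,170:340],None,fx=3.3,fy=3.3,interpolation=cv2.INTER_CUBIC))
```

```text
True off -0.010293927072734254 -0.13990143117954953 0.40853089407797877 32.3833
[-0.6648  0.0882  0.0936 -0.0774]
True off -0.01031169513830812 -0.13988078294717052 0.3615095468130237 33.05
[-0.6769 -0.1748 -1.3934 -0.2674]
scene free_edge 0.31 [ 0.5905 -0.0536  0.1135] cab -0.08319507354884946 -0.0004130447211505407
scene knuckle_high 0.83 [ 0.5894 -0.0545  0.1135] cab -0.08443423509042244 -0.0010791981762552027
scene door_grip 0.85 [ 0.611  -0.1379  0.1547] cab -0.07836104408380062 -0.08696419501735912
scene cabinet 0.91 [ 0.6852 -0.1004  0.0001] cab 0.0014179074290634475 -0.06354975035425707
wrist free_edge 0.72 [ 0.6154 -0.2035  0.0767] cab -0.08590815421725667 -0.15223684341087654
wrist knuckle_high 0.92 [ 0.586  -0.0519  0.1164] cab -0.08736584883991412 0.0021484863420023043
wrist door_grip 0.58 [ 0.6066 -0.1397  0.1552] cab -0.08303096987900872 -0.08798061165418805
wrist cabinet 0.86 [ 0.6793 -0.0976 -0.0016] cab -0.0038814833873242055 -0.0597255175735244
top free_edge 0.66 [ 0.6239 -0.2087  0.0692] cab -0.0785031022093705 -0.1589374084098835
top knuckle_high 0.92 [ 0.5904 -0.0544  0.1141] cab -0.08349971859304776 -0.0010969934893999618
top door_grip 0.96 [ 0.6054 -0.1431  0.1592] cab -0.08480591041910979 -0.09105755035199833
top cabinet 0.59 [ 0.6843 -0.1023  0.0002] cab 0.000153460346884432 -0.06526716000773354
37.0333
```

View pics/s1.png

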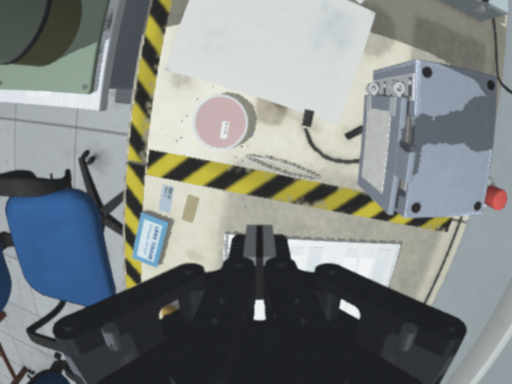

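View pics/s1z.png

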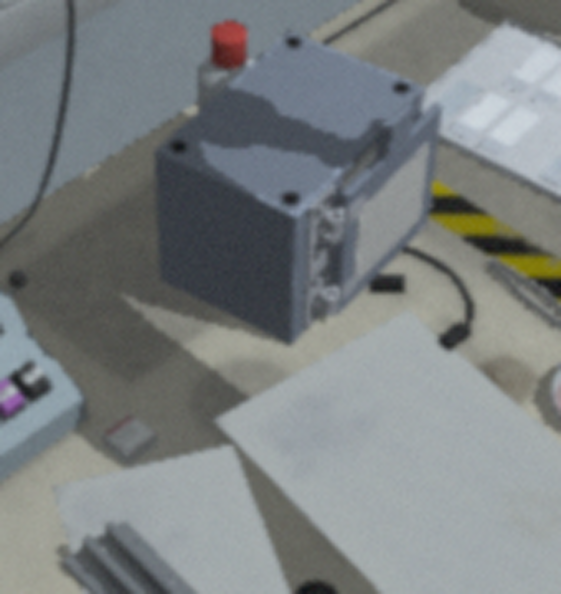

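Run:
```python
import cv2
a=cv2.imread('pics/s1.png')[50:230,345:505]
cv2.imwrite('pics/z5.png',cv2.resize(a,None,fx=3.3,fy=3.3,interpolation=cv2.INTER_CUBIC))
a=cv2.imread('pics/s1top.png')[95:185,275:375]
cv2.imwrite('pics/z6.png',cv2.resize(a,None,fx=6,fy=6,interpolation=cv2.INTER_CUBIC))
```

View pics/z5.png

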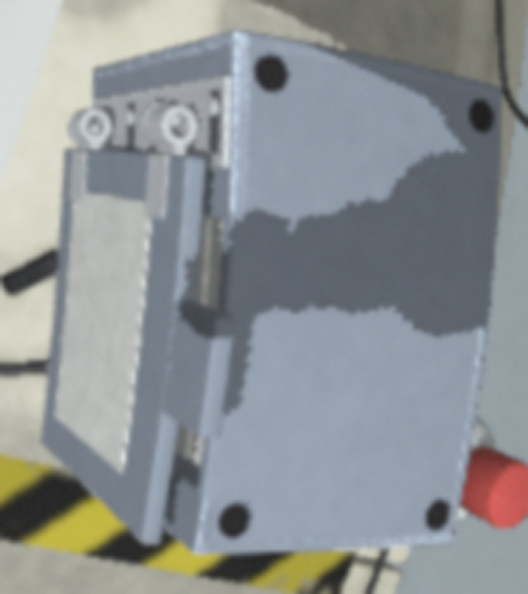

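View pics/z6.png

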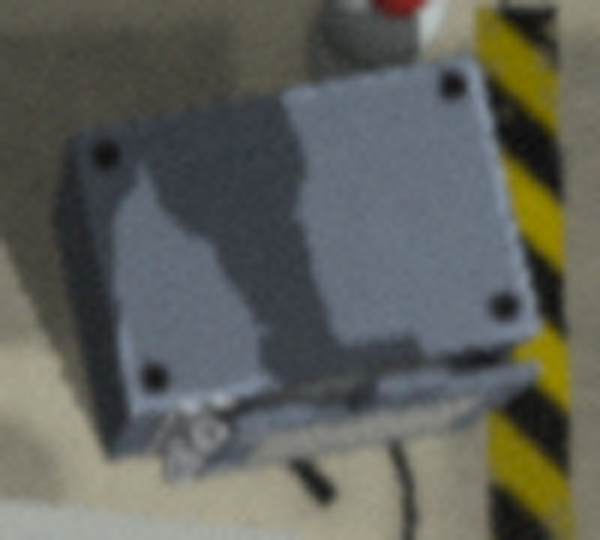

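Run:
```python
from h import *
np.set_printoptions(precision=4,suppress=True)
c=dict(np.load('s1.npz'))
f=lambda u,v,z:px(c,345+u/3.3,50+v/3.3,z)
for n,u,v,z in [('cabL',237,35,.15),('cabR',195,553,.15),('outL',181,155,.146),('outR',145,545,.146),('inR',164,545,.146),('inL',203,155,.146),('pin',180,127,.131)]:
    q=f(u,v,z)-AX; print(n,'x',(q@CX-.084).round(4),'y',(q@CYV).round(4))
env.wait(.3);im=snap('wrist','s2');print(env.get_wrist_force(),env.get_clock())
```

```text
cabL x -0.0683 y 0.0348
cabR x -0.0693 y -0.1614
outL x -0.0893 y -0.0117
outR x -0.0901 y -0.159
inR x -0.0817 y -0.1592
inL x -0.0801 y -0.0108
pin x -0.0825 y -0.0002
[0.3101 0.3878 0.2089] 37.3833
```

Run:
```python
from h import *
for q in ['petri_dish','dust_cap','tweezers','bench_timer','coverslip_box']:
    c=env.get_calibration('top')
    if q=='petri_dish': snap('top','end')
    print(q,[w(c,d['centre']).round(3) for d in env.spot_point(q,'top')[:1]])
env.sign_off(); print(env.get_clock())
```

```text
petri_dish [array([ 0.372, -0.151, -0.002])]
dust_cap [array([ 0.398,  0.167, -0.003])]
tweezers [array([ 0.482, -0.209, -0.001])]
bench_timer [array([ 0.373, -0.152, -0.001])]
coverslip_box [array([0.615, 0.154, 0.001])]
the job is handed in; nothing more can be done
the job is handed in; nothing more can be done
```

The door is hung on both pins and swung shut, and the job was handed in at about 37.7 s of the 64 s allowed. No verdict is reported.

**What I did**
- **Lift:** I gripped the door by its tab and lifted it out of the stand.
- **Finding the pins:** I felt for the pin from the left and from the front with light touches of about 2 N. It was about 1 mm from where the camera had put it.
- **Seating:** I lowered both knuckles together until contact at TCP height 0.1629 m, where fully seated should be 0.163 m.
- **Letting go:** I released the door and it hung open by itself.
- **Closing:** I swung it shut slowly with closed fingers, stopping on a 3–3.5 N change in force.

**Last checks**
- **Door shut:** It did not move further on two repeat pushes. The final wrist picture shows the panel parallel to the front to about 1 mm.
- **Free edge:** It measured at about cabinet x = -86 to -87 mm, against the nominal -84 mm. The hinge end read the same 2 mm or so off, so I take this as image error or hinge play.
- **Knuckles:** They show on the pins, and the robot ended clear of everything.
- **Bystanders:** The dish, cap and tweezers were where they had been, within the networks' accuracy. The white box was found at a plausible spot, but its first detections were wrong, so I have nothing to compare it with.

**Checks that disagreed or failed**
- **Bench timer:** The network put the timer on the petri dish in the last check, a false detection, so I did not confirm its position. The arm never went near it.
- **Free edge (network):** It misplaced the free edge in two pictures, so I measured the closed door from pixels instead.

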